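Flick the pantry stock wheel on to its red lobe

TASK

The pantry's stock counter is a few clicks behind: with a fingertip, flick its six-lobed thumbwheel on click by click, each flick pushing the uppermost lobe over towards the robot's right, until the red lobe has come to rest at the very top, straight above the yellow arrow, and do not run past it. Push gently and do not pinch the wheel; the counter must not be lifted, tipped or shoved along, and everything standing around it stays where it is.

Things in the scene. Friction and masses are not known exactly. Their poses are not given: they have to be found in the camera images.
- counter: stock counter, loose, about 1 kg: grey base plate 110 (x) x 150 (y) x 14 mm, two grey upright cheeks (6 mm plates at x = -36 and 36 mm, 50 mm wide, 100 mm tall) that carry the wheel between them; a yellow arrow on each cheek's outer face points up. Origin: centre of the underside, on the table; x away from the robot, y to the robot's left (yaw within 0.4 rad), z up
- axle (a point): wheel centre, 75 mm above the table; the axle is level, along the counter's x. Blue disc, radius 32 mm, with six even lobes reaching to radius 59 mm (134 mm above the table when upright); disc and lobes are 26 mm wide along the axle. Nothing stands over the wheel; an upright finger with its tip 110 mm above the table clears the cheeks, the disc and lobes 60 degrees or more from the top
- wheel (a joint): wheel angle, rad: 0 = red lobe straight up; grows as the top moves to the counter's -y (robot's right). A click is 1.047 rad: a spring pawl pulls the wheel to rest wherever one lobe stands straight up. Starts 2, 3 or 4 clicks short (-2.09, -3.14, -4.19); no end stops. A lobe yields to about 2 N at its end, and once over 30 degrees past the top the pawl carries it on to the next rest
- red_lobe (a point): outer end of the red lobe (the other five are white), mid-width, at radius 59 mm from the axle. Each lobe ends in a rod of radius 7 mm, parallel to the axle, centred at radius 52 mm, joined to the disc by a web 10 mm thick
- candle: red candle in a squat tub, 70 mm across and 58 mm tall, loose, standing beside the counter. Origin: centre of its underside
- fish_tin: flat bare-metal fish tin, 80 mm across and 36 mm tall, loose, beside the counter on its other side. Origin: centre of its underside
- spice_jar: amber spice jar with a green cap, 42 mm across and 90 mm tall, loose, close to the counter on the robot's side. Origin: centre of its underside
- soup_can: soup can with an orange label, 72 mm across and 105 mm tall, loose, at the right of the table. Origin: centre of its underside
- cereal_box: yellow cereal box standing up, 70 x 190 mm and 270 mm tall, loose, at the right of the table. Origin: centre of its underside
- mug: blue mug, 82 mm across and 92 mm tall with a handle, loose, at the left of the table. Origin: centre of its underside
- pasta_jar: glass storage jar with a white lid, 90 mm across and 170 mm tall, loose, at the far left of the table. Origin: centre of its underside
There are look-alikes about, which are no part of the job. Leave any green or purple look-alike of the counter alone.

How it is judged:
By the outcome, as a careful person would: the job done as asked, in the order asked, and still so for the second after the job is handed in, with the robot touching nothing.
It also fails if it takes over 58 s, if anything falls off the work surface, if the arm or the gripper's body presses on something with over 40 N, if the wrist force passes 120 N, or if a joint passes its speed limit or range.

ROBOT

A 6-joint arm with a two-finger parallel gripper is mounted at the origin on the work surface. World frame = base frame: x ahead of the robot, y to its left, z up, the work surface at z = 0. Lengths are in m, angles in rad, forces in N, time in s.
With the tool pointing down it reaches from about 0.375 to 0.975 m from the base axis. Payload 3.8 kg.
Tool frame: the origin (TCP) lies between the finger pads; the fingertips stand 22 mm ahead of it and the grasp point (between the pads) lies 3 mm ahead of it (bot.finger_overhang is the distance from the TCP to the fingertips, in m); x points along the fingers, y is the direction in which the jaws open and shut, and the axes are right-handed (so a half turn about x gives the same grasp; the last joint's range is limited). The gripper opens to 85 mm and grips with 20 to 120 N. Pads are 22 mm wide; open, the fingers measure 114 mm over their backs; the gripper's body (76 mm by 85 mm) begins 54 mm behind the grasp point. The pads swing forward as they close: fully open they stand 13 mm farther back than shut.
Start: joints at [-1.266, 0.264, 1.604, -0, 1.274, -0.037], TCP at [0.226, -0.636, 0.227] pointing down, gripper open.
Joint ranges: [-2.63, 2.63], [-0.94, 2.18], [0.31, 2.57], [-1.31, 4.45], [0, 2.66], [-2.55, 2.55]. Speed limits (rad/s): [2.57, 2.57, 3.14, 3.14, 3.14, 3.14].

INTERFACE

Orientations are given as a rotation vector (axis times angle).
In Python, from workcell import bot gives the robot as it stands. The module is installed in compiled form; this text tells all that it offers.
- The arm moves only by the tool arm_command, never from a script. Its argument "series" is a list that holds one entry, the list of rows, each a list of 7 numbers: the turn, a rotation vector about the tool's x, y, z in rad, then the shift along the tool's x, y, z in cm, then the opening, from 0 (shut) to 1 (fully open). In form: [[[rx, ry, rz, x, y, z, grip], ...]]. A call has 1 to 10 rows; each row shifts and turns the pose as measured when the row begins, along the tool's axes as they then stand; what a row does not reach is not made up. A row lasts 1/10 s, in which the tool goes at most 50 mm and 8.59 degrees, less where a joint would pass 70% of its speed; a pose out of reach is approached as far as the arm can. A call is refused whole if a number of a shift passes 5 or a number of a turn 0.15, either way. A call with a gripper value outside its range is refused whole. The fingers move at their own pace and stop on an object; "newtons" is the grip in N (left out, the last holds). Time passes only in rows, so rows that do not move let the fingers close. It gives the time, the measured TCP pose, the force and the opening at its end, in the units of the state.
- bot.read_state(): the state, without advancing time (a new reading comes with each control period).
- bot.read_camera(name): name is "side" or "top" or "wrist"; returns (picture, depth): 400x640x3 uint8, blue, green, red; 400x640 float32, m along the optical axis (not along the pixel's ray), 0 where there is no reading.
- bot.camera_info(name): a dict with "K" (3x3 intrinsics, pixels), "extrinsics" (4x4, takes a point from camera to world coordinates). Camera axes: x right, y down, z forward; pixel columns grow to the right and rows downward; lengths in m; the calibration is good to about 2 mm. A picture is of the moment at which its call begins: read the wrist's pose just before it. camera_info takes no time and is no camera call; for the wrist camera it gives the pose at the moment of the call.
- bot.finish_job(): hands the job in, once; it reports no verdict.
The state is a dict: "time": time; "q": joint angles; "joint_vel": joint speeds; "joint_torque": joint torques, N m; "tool_pos": TCP position; "tcp_rot": TCP orientation; "wrist_force": force on the tool from outside, world axes, zero at the start; "torque": the same for the moment, N m; "width": opening from 0.0 (shut) to 1.0 (fully open).
Only numpy, scipy, OpenCV 4.12 (cv2) and the standard library are available. Lean on these libraries where they do the work, as an engineer would, in place of code of your own. Each camera call takes 0.05 s, during which the arm holds its last target.

## Working session

There is one attempt and no reset: what is moved stays moved. The work goes in short steps, Python scripts to look and compute and a tool call to move; the robot and the scene stay as the last step left them, time stands still between calls to the robot, and variables do not carry over. Pictures are saved under pics/ and viewed, and the job is handed in when it is done.

Besides the shell and the picture viewer there is one more tool, called after ">>>" as a command line: name --argument value ..., lists and objects as JSON in quotes. arm_command: Moves the arm, as the interface text tells. Its arguments: {"type":"object","properties":{"series":{"type":"array"},"newtons":{"type":"number"}},"required":["series"]}

```bash
mkdir -p pics; python3 - <<'E'
from workcell import bot
import cv2, numpy as np
s=bot.read_state();print(s['time'],s['tool_pos'],s['tcp_rot'],s['width'],bot.finger_overhang)
for n in['top','side']:
    p,d=bot.read_camera(n);cv2.imwrite(f'pics/{n}0.png',p);np.save(f'{n}0.npy',d)
    i=bot.camera_info(n);print(n,np.round(i['K'],1).tolist(),np.round(i['extrinsics'],3).tolist())
E
```

```text
0.0 [ 0.22600921 -0.63522517  0.22591755] [ 2.03647189  0.3538823  -2.03712291] 1.001729069176423 0.022
top [[520.0, 0.0, 323.3], [0.0, 520.0, 202.7], [0.0, 0.0, 1.0]] [[0.007, -0.989, 0.15, 0.202], [-1.0, -0.006, 0.008, -0.015], [-0.007, -0.15, -0.989, 1.931], [0.0, 0.0, 0.0, 1.0]]
side [[436.3, 0.0, 315.8], [0.0, 436.3, 204.7], [0.0, 0.0, 1.0]] [[-0.994, -0.08, 0.077, 0.346], [-0.111, 0.717, -0.688, 1.06], [-0.0, -0.692, -0.722, 1.219], [0.0, 0.0, 0.0, 1.0]]
```

View pics/top0.png

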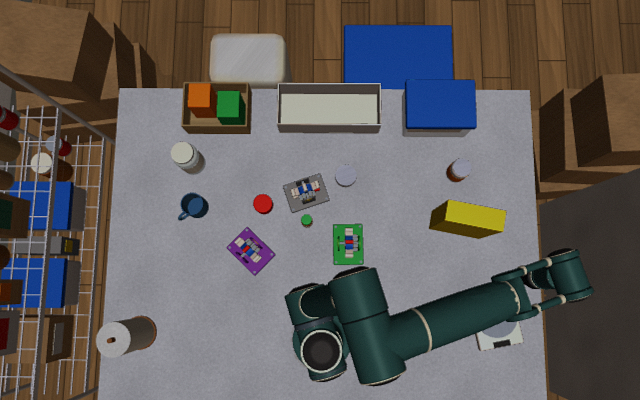

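View pics/side0.png

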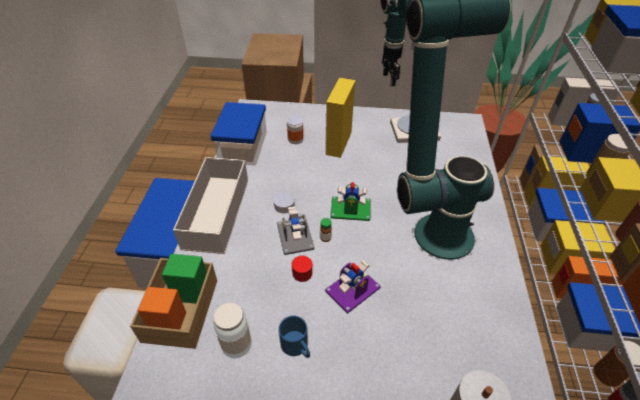

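Three counters are in view in the top picture: grey (306,192), green (348,244) and purple (250,250). The grey one fits, since it has a grey base with the candle, tin and spice jar around it. I'll confirm that in an enlarged crop.

```bash
cat > h.py <<'E'
from workcell import bot
import cv2, numpy as np
def w(n,u,v,dep):
    i=bot.camera_info(n);K=np.array(i['K']);T=np.array(i['extrinsics'])
    return (T@np.r_[np.linalg.inv(K)@[u,v,1]*dep,1])[:3]
def wz(n,u,v,z):
    i=bot.camera_info(n);K=np.array(i['K']);T=np.array(i['extrinsics'])
    r=T[:3,:3]@(np.linalg.inv(K)@[u,v,1]);o=T[:3,3];return o+r*(z-o[2])/r[2]
def px(n,P):
    i=bot.camera_info(n);K=np.array(i['K']);T=np.linalg.inv(np.array(i['extrinsics']))
    c=K@(T@np.r_[P,1])[:3];return c[:2]/c[2]
E
python3 - <<'E'
import cv2,numpy as np
a=cv2.imread('pics/top0.png')[160:235,240:365];b=cv2.imread('pics/side0.png')[180:285,255:345]
cv2.imwrite('pics/topc.png',cv2.resize(a,None,fx=6,fy=6,interpolation=cv2.INTER_CUBIC))
cv2.imwrite('pics/sidec.png',cv2.resize(b,None,fx=5.5,fy=5.5,interpolation=cv2.INTER_CUBIC))
E
```

```text
(no output)
```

View pics/topc.png

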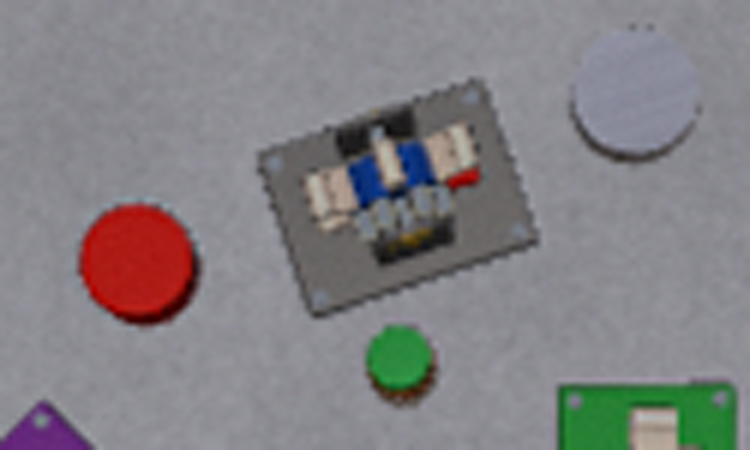

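View pics/sidec.png

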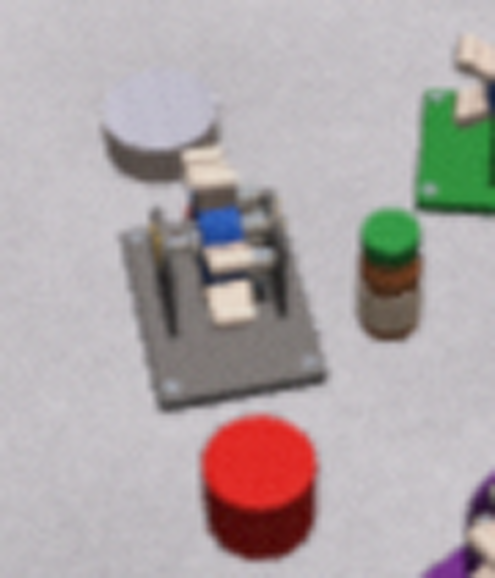

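The crop shows the grey plate with corners (262,153), (482,80), (538,240) and (316,316) in crop pixels. A white lobe is on top, and red shows low on the right, about 120° past the top, which means 4 clicks short. The candle is to the left, the tin to the right and the spice jar nearer the robot.

```bash
python3 - <<'E'
from h import *
d=np.load('top0.npy')
C=[wz('top',240+(u+.5)/6-.5,160+(v+.5)/6-.5,.014) for u,v in[(262,153),(482,80),(538,240),(316,316)]]
C=np.array(C);print(C.round(4));print('ctr',C.mean(0))
for k in range(4):e=C[(k+1)%4]-C[k];print(np.linalg.norm(e),np.arctan2(e[1],e[0]))
for nm,u,v,z in[('toplobe',388,162,.134),('jarcap',400,357,.09),('tin',635,92,.036),('candle',138,262,.058)]:
    U,V=240+(u+.5)/6-.5,160+(v+.5)/6-.5
    print(nm,wz('top',U,V,z).round(4),w('top',U,V,d[int(round(V)),int(round(U))]).round(4))
# point cloud fit top lobe
uu,vv=np.meshgrid(range(285,330),range(170,215))
P=np.array([w('top',a,b,d[b,a]) for a,b in zip(uu.ravel(),vv.ravel())])
m=P[:,2]>.12;print(m.sum(),P[m].round(3))
s=bot.read_state();print(cv2.Rodrigues(np.array(s['tcp_rot']))[0].round(3))
E
```

```text
[[ 0.5597  0.1511  0.014 ]
 [ 0.6071  0.0139  0.014 ]
 [ 0.5057 -0.0217  0.014 ]
 [ 0.4572  0.1156  0.014 ]]
ctr [0.53244624 0.06472589 0.014     ]
0.14510078219833336 -1.238308473443284
0.10745528482071669 -2.80314254340851
0.14571737359833895 1.9105537533753978
0.10851267227167004 0.332745253096024
toplobe [0.5325 0.0667 0.134 ] [0.5326 0.0668 0.1334]
jarcap [0.4228 0.0601 0.09  ] [0.4234 0.0603 0.085 ]
tin [ 0.5954 -0.0812  0.036 ] [ 0.5934 -0.0809  0.0458]
candle [0.4837 0.2214 0.058 ] [0.4838 0.2214 0.0579]
39 [[ 0.202 -0.015  1.931]
 [ 0.546  0.068  0.132]
 [ 0.546  0.064  0.132]
 [ 0.543  0.075  0.127]
 [ 0.541  0.071  0.137]
 [ 0.541  0.068  0.138]
 [ 0.542  0.064  0.13 ]
 [ 0.54   0.075  0.126]
 [ 0.538  0.071  0.134]
 [ 0.54   0.068  0.126]
 [ 0.537  0.064  0.141]
 [ 0.539  0.061  0.129]
 [ 0.536  0.071  0.128]
 [ 0.534  0.068  0.134]
 [ 0.534  0.064  0.135]
 [ 0.534  0.06   0.137]
 [ 0.53   0.071  0.137]
 [ 0.531  0.068  0.133]
 [ 0.531  0.064  0.136]
 [ 0.532  0.061  0.128]
 [ 0.528  0.071  0.129]
 [ 0.527  0.068  0.134]
 [ 0.528  0.064  0.133]
 [ 0.527  0.061  0.134]
 [ 0.528  0.057  0.128]
 [ 0.524  0.068  0.133]
 [ 0.524  0.064  0.132]
 [ 0.525  0.061  0.126]
 [ 0.524  0.057  0.133]
 [ 0.521  0.068  0.132]
 [ 0.52   0.064  0.133]
 [ 0.522  0.061  0.126]
 [ 0.523  0.057  0.121]
 [ 0.202 -0.015  1.931]
 [ 0.202 -0.015  1.931]
 [ 0.202 -0.015  1.931]
 [ 0.202 -0.015  1.931]
 [ 0.202 -0.015  1.931]
 [ 0.202 -0.015  1.931]]
[[-0.001  0.335 -0.942]
 [ 0.002 -0.942 -0.335]
 [-1.    -0.002 -0.   ]]
```

>>> arm_command --series '[[[0,0,0,-5,0,0,0],[0,0,0,-5,0,0,0],[0,0,0,-5,0,0,0],[0,0,0,-4,0,0,0],[0,0,0,0,-3.3,-3.0,0],[0,0,0,0,-3.3,-3.0,0],[0,0,0,0,-3.3,-3.0,0],[0,0,0,0,-3.3,-3.0,0],[0,0,0,0,-3.3,-3.0,0],[0,0,0,0,-3.3,-3.0,0]]]' --newtons 20

```text
time: 1.1
tool_pos: [0.3295, -0.3838, 0.4155]
tcp_rot: [2.046, 0.363, -2.052]
wrist_force: [1.5, -0.1, 0.0]
width: 0.002
```

>>> arm_command --series '[[[0,0,0,0,-3.3,-3.0,0],[0,0,0,0,-3.3,-3.0,0],[0,0,0,0,-3.3,-3.0,0],[0,0,0,0,-3.3,-3.0,0],[0,0,0,0,-3.3,-3.0,0],[0,0,0,0,-3.3,-3.0,0],[0,0,0,0,-3.3,-3.0,0],[0,0,0,0,-3.3,-3.0,0],[0,0,0,0,-3.3,-3.0,0],[0,0,0,0,-3.3,-3.0,0]]]'

```text
time: 2.1
tool_pos: [0.5071, 0.0448, 0.4186]
tcp_rot: [2.046, 0.363, -2.056]
wrist_force: [-0.0, -0.9, -0.8]
width: -0.002
```

```bash
cat >> h.py <<'E'
O=np.array([.5325,.0655]);YAW=.336
def rel():
    s=bot.read_state();p=np.array(s['tool_pos']);R=cv2.Rodrigues(np.array(s['tcp_rot']))[0]
    c,sn=np.cos(YAW),np.sin(YAW);q=p[:2]-O
    print('t',round(s['time'],2),'cx,cy mm',(1000*np.array([c*q[0]+sn*q[1],-sn*q[0]+c*q[1]])).round(1),'tip z',round(1000*p[2]-22,1),'F',np.round(s['wrist_force'],1),'\nR',R.round(3).tolist(),'q',np.round(s['q'],2))
    return p,R
def need(cx,cy,tipz):
    p,R=rel();c,sn=np.cos(YAW),np.sin(YAW)
    t=np.array([O[0]+(c*cx-sn*cy)/1000,O[1]+(sn*cx+c*cy)/1000,(tipz+22)/1000])
    Rc=np.array([[0,sn,-c],[0,-c,-sn],[-1,0,0]])
    print('shift cm',(100*R.T@(t-p)).round(2),'turn',cv2.Rodrigues(R.T@Rc)[0].ravel().round(3))
E
python3 -c "
from h import *
need(0,27,160)"
```

```text
t 2.1 cx,cy mm [-30.8 -11.2] tip z 396.6 F [-0.  -0.9 -0.8] 
R [[-0.008, 0.324, -0.946], [0.019, -0.946, -0.324], [-1.0, -0.021, 0.001]] q [ 0.03 -0.11  1.66  0.02  1.6   1.27]
shift cm [23.73 -3.35 -3.08] turn [-0.006  0.001  0.021]
```

```bash
python3 - <<'E'
from h import *
p,d=bot.read_camera('wrist');cv2.imwrite('pics/w1.png',p)
E
```

```text
(no output)
```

View pics/w1.png

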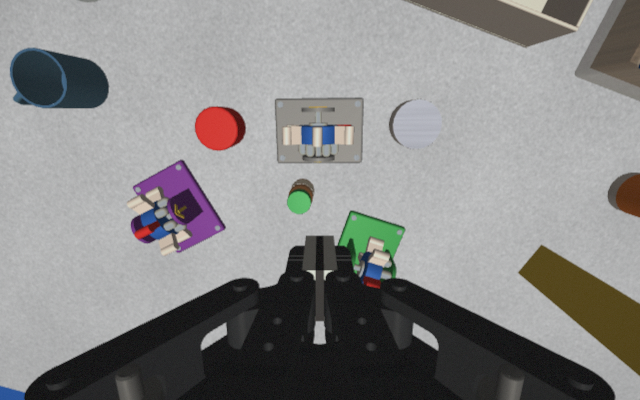

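The wrist view agrees: the grey counter sits at (320,130), its top lobe at (318,135) is white, and a sliver of red shows low on the right at (350,127). I'll cross-check the counter's pose from this view before lowering.

```bash
python3 - <<'E'
from h import *
a=cv2.imread('pics/w1.png')[85:180,260:380];cv2.imwrite('pics/w1c.png',cv2.resize(a,None,fx=6,fy=6,interpolation=cv2.INTER_CUBIC))
C=np.array([wz('wrist',u,v,.014) for u,v in[(276,98),(362,98),(363,163),(278,163)]]);print(C.round(4),C.mean(0))
for k in range(4):e=C[(k+1)%4]-C[k];print(np.linalg.norm(e),np.arctan2(e[1],e[0]))
print(wz('wrist',318,136,.134))
E
```

```text
[[ 0.5644  0.1596  0.014 ]
 [ 0.6113  0.0239  0.014 ]
 [ 0.5104 -0.0171  0.014 ]
 [ 0.4607  0.1242  0.014 ]] [0.53672654 0.07266516 0.014     ]
0.14357460624059112 -1.237953338436951
0.10890737718432002 -2.7554959328252453
0.14974317933675227 1.909198961770524
0.10958612224580078 0.3294732539007159
[0.53823955 0.07207101 0.134     ]
```

View pics/w1c.png

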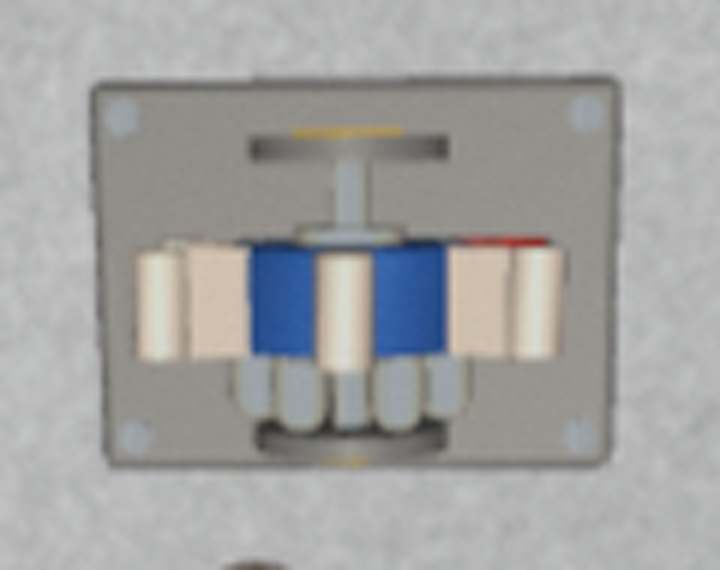

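>>> arm_command --series '[[[0,0,0.02,4,-3.3,-3.0,0],[0,0,0,5,0,0,0],[0,0,0,4,0,0,0],[0,0,0,0,0,0,0]]]'

```text
time: 2.55
tool_pos: [0.5225, 0.086, 0.2956]
tcp_rot: [2.04, 0.359, -2.036]
wrist_force: [-0.1, 0.9, -1.2]
width: 0.005
```

```bash
python3 - <<'E'
from h import *
need(0,28,150)
p,d=bot.read_camera('side');cv2.imwrite('pics/s1.png',cv2.resize(p[150:300,230:380],None,fx=4,fy=4,interpolation=cv2.INTER_CUBIC));np.save('s1.npy',d)
E
```

```text
t 2.55 cx,cy mm [-2.6 22.7] tip z 273.6 F [-0.1  0.9 -1.2] 
R [[0.001, 0.336, -0.942], [0.006, -0.942, -0.336], [-1.0, -0.006, -0.003]] q [ 0.11 -0.05  1.83  0.01  1.37  1.34]
shift cm [12.36 -0.46 -0.23] turn [ 0.007 -0.003  0.006]
```

View pics/s1.png

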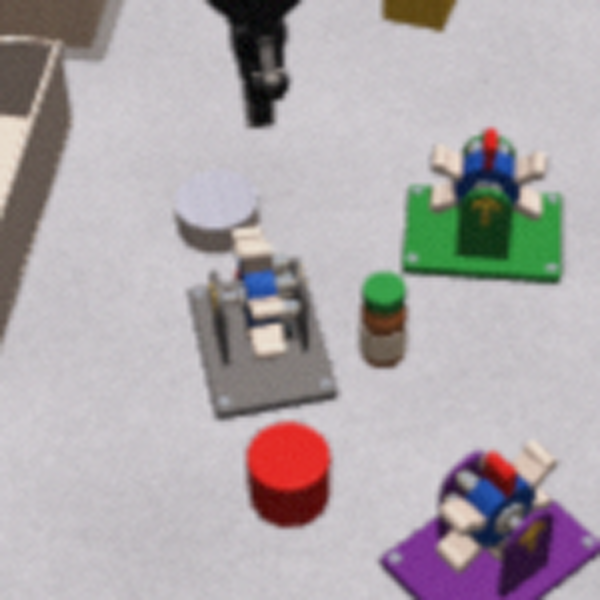

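The side crop shows the fingertip at about (260,125), which is (295,181) in the full picture. I'll compare that with where the calibration puts the tip.

```bash
python3 - <<'E'
from h import *
s=bot.read_state();p=np.array(s['tool_pos']);print(p)
for o in(.009,.022,.035):print(o,px('side',p-[0,0,o]))
d=np.load('s1.npy')
for v in range(172,186,2):print(v,[tuple((1000*w('side',u,v,d[v,u])).round(0).astype(int)) for u in range(290,301,3)])
E
```

```text
[0.52403751 0.08597018 0.29886727]
0.009 [293.79063505 182.43618785]
0.022 [293.94355705 185.46856906]
0.035 [294.09438985 188.45952234]
172 [(np.int64(532), np.int64(96), np.int64(341)), (np.int64(515), np.int64(139), np.int64(382)), (np.int64(506), np.int64(143), np.int64(386)), (np.int64(498), np.int64(139), np.int64(383))]
174 [(np.int64(602), np.int64(-263), np.int64(4)), (np.int64(517), np.int64(131), np.int64(367)), (np.int64(512), np.int64(111), np.int64(349)), (np.int64(502), np.int64(115), np.int64(353))]
176 [(np.int64(601), np.int64(-253), np.int64(1)), (np.int64(523), np.int64(101), np.int64(330)), (np.int64(514), np.int64(96), np.int64(327)), (np.int64(563), np.int64(-255), np.int64(3))]
178 [(np.int64(599), np.int64(-244), np.int64(-2)), (np.int64(524), np.int64(98), np.int64(320)), (np.int64(515), np.int64(96), np.int64(319)), (np.int64(563), np.int64(-249), np.int64(-3))]
180 [(np.int64(598), np.int64(-233), np.int64(-2)), (np.int64(524), np.int64(100), np.int64(313)), (np.int64(515), np.int64(93), np.int64(308)), (np.int64(561), np.int64(-237), np.int64(-2))]
182 [(np.int64(596), np.int64(-222), np.int64(-4)), (np.int64(583), np.int64(-219), np.int64(1)), (np.int64(570), np.int64(-216), np.int64(5)), (np.int64(559), np.int64(-224), np.int64(-1))]
184 [(np.int64(594), np.int64(-208), np.int64(-1)), (np.int64(581), np.int64(-207), np.int64(1)), (np.int64(570), np.int64(-212), np.int64(-2)), (np.int64(557), np.int64(-207), np.int64(4))]
```

```bash
python3 - <<'E'
from h import *
p0=np.array(bot.read_state()['tool_pos'])
p,d=bot.read_camera('side');cv2.imwrite('pics/s2.png',cv2.resize(p[150:200,270:320],None,fx=12,fy=12,interpolation=cv2.INTER_CUBIC))
s=bot.read_state();print(p0,s['tool_pos'],s['time'],s['joint_vel'].round(3) if hasattr(s['joint_vel'],'round') else s['joint_vel'])
for dy in(0,.0145):
  for o in(0,.009,.022):print(dy,o,px('side',p0-[0.33*dy,-.94*dy,o]))
for v in range(174,186):print(v,[tuple((1000*w('side',u,v,d[v,u])).round(0).astype(int).tolist()) for u in range(288,301,3)])
E
```

```text
[0.52403751 0.08597018 0.29886727] [0.52580744 0.08582498 0.30201323] 2.65 [-0.008 -0.028 -0.071 -0.003  0.001  0.001]
0 0 [293.68351919 180.3121239 ]
0 0.009 [293.79063505 182.43618785]
0 0.022 [293.94355705 185.46856906]
0.0145 0 [294.5777877  183.44586239]
0.0145 0.009 [294.68136117 185.57018718]
0.0145 0.022 [294.82921341 188.60268369]
174 [(611, -267, -1), (527, 111, 348), (517, 115, 352), (513, 86, 326), (562, -272, -1)]
175 [(610, -259, 1), (530, 95, 328), (521, 94, 329), (513, 86, 322), (560, -263, 2)]
176 [(609, -251, 2), (531, 92, 321), (520, 99, 329), (513, 89, 320), (559, -257, 2)]
177 [(607, -244, 4), (531, 89, 315), (520, 99, 325), (513, 87, 315), (558, -246, 7)]
178 [(607, -238, 3), (530, 97, 318), (521, 98, 320), (513, 90, 313), (557, -242, 4)]
179 [(606, -235, 1), (530, 96, 313), (521, 98, 316), (513, 89, 308), (557, -241, 0)]
180 [(605, -230, 0), (531, 91, 304), (521, 97, 310), (569, -234, 0), (556, -229, 5)]
181 [(604, -220, 3), (591, -217, 8), (579, -223, 3), (568, -231, -3), (556, -234, -5)]
182 [(604, -222, -4), (590, -215, 4), (580, -223, -3), (567, -219, 3), (555, -223, 0)]
183 [(603, -213, -1), (591, -214, 0), (578, -215, -1), (566, -217, -1), (554, -215, 2)]
184 [(601, -202, 4), (589, -204, 4), (577, -208, 1), (564, -204, 6), (553, -210, 1)]
185 [(601, -203, -3), (589, -205, -3), (577, -204, -2), (565, -210, -6), (552, -205, 0)]
```

View pics/s2.png

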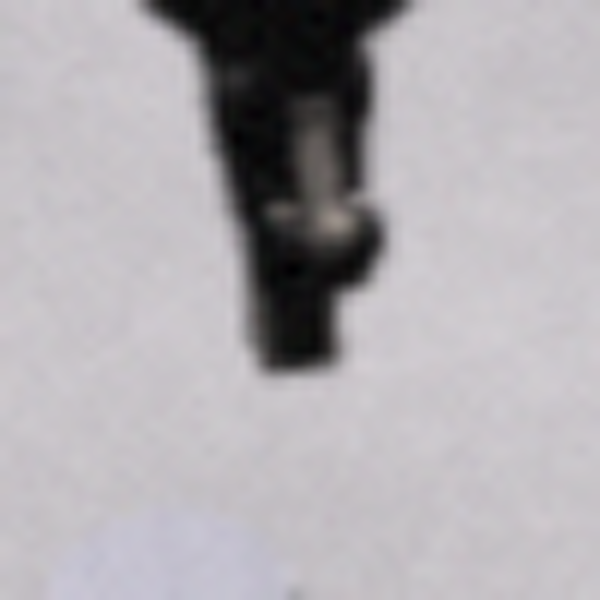

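```bash
python3 - <<'E'
from h import *
p0=np.array(bot.read_state()['tool_pos'])
p,d=bot.read_camera('side')
t,dt=bot.read_camera('top');cv2.imwrite('pics/t2.png',cv2.resize(t[120:220,250:400],None,fx=5,fy=5,interpolation=cv2.INTER_CUBIC))
s=bot.read_state();print(p0,s['tool_pos'],s['time'],np.round(s['joint_vel'],3))
for nm,P in[('jar',(.4228,.0601,.09)),('candle',(.4837,.2214,.058)),('tin',(.5954,-.0812,.036)),('tip',s['tool_pos']-np.array([0,0,.022]))]:print(nm,px('side',P),px('top',P))
print('side corner obs (160,405)/(325,378) crop5.5 ->',wz('side',255+160/5.5,180+405/5.5,0.01),wz('side',255+325/5.5,180+378/5.5,.01))
E
```

```text
[0.52580744 0.08582498 0.30201323] [0.52780601 0.08574728 0.30547095] 2.75 [-0.005 -0.011 -0.019 -0.    -0.004  0.   ]
jar [325.98879452 221.71006964] [306.25319132 219.0898654 ]
candle [302.56569224 263.39012727] [262.58125926 203.26289918]
tin [284.08615483 199.71636321] [345.41020059 174.92345562]
tip [292.67947354 183.79204492] [296.34211981 179.58161379]
side corner obs (160,405)/(325,378) crop5.5 -> [0.5585739  0.15269183 0.01      ] [0.45762049 0.11975994 0.01      ]
```

View pics/t2.png

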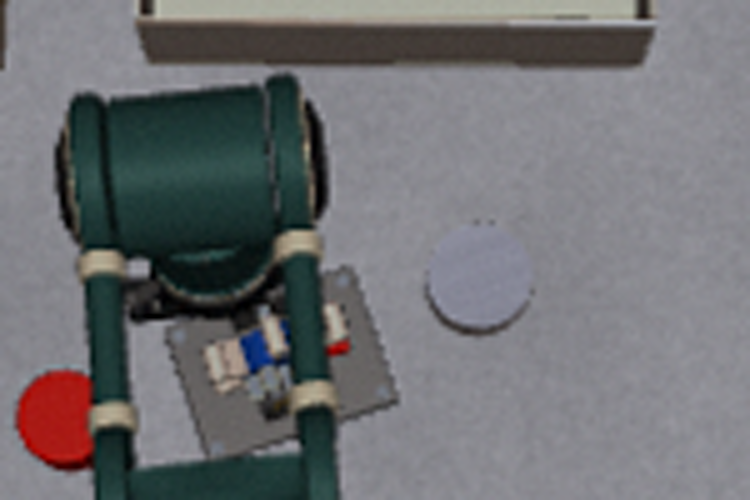

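```bash
python3 - <<'E'
from h import *
p0=np.array(bot.read_state()['tool_pos'])
p,d=bot.read_camera('side');cv2.imwrite('pics/s3.png',cv2.resize(p[150:200,270:320],None,fx=12,fy=12,interpolation=cv2.INTER_CUBIC))
s=bot.read_state();print(p0,s['tool_pos'],s['time'],np.round(s['joint_vel'],3))
p0=s['tool_pos']
g=cv2.cvtColor(p,cv2.COLOR_BGR2GRAY)
for v in range(174,188):print(v,g[v,288:300].tolist())
c,sn=np.cos(.336),np.sin(.336)
for a in(-11,11):
  for b in(-14.5,14.5):
    o=np.array([c*a-sn*b,sn*a+c*b,-22])/1000;print(a,b,px('side',p0+o))
E
```

```text
[0.52780601 0.08574728 0.30547095] [0.52816528 0.08571961 0.30599122] 2.8 [-0.002 -0.005 -0.003 -0.002 -0.007 -0.001]
174 [191, 129, 66, 35, 15, 15, 16, 28, 87, 173, 201, 202]
175 [190, 133, 68, 35, 19, 17, 18, 26, 88, 171, 200, 204]
176 [197, 141, 75, 40, 18, 16, 14, 21, 76, 169, 200, 202]
177 [193, 153, 91, 46, 17, 22, 18, 24, 77, 166, 197, 199]
178 [197, 171, 117, 66, 38, 43, 53, 69, 114, 177, 200, 202]
179 [202, 194, 167, 133, 122, 138, 162, 176, 182, 196, 201, 203]
180 [196, 199, 192, 187, 183, 186, 194, 199, 200, 200, 199, 204]
181 [201, 199, 199, 201, 197, 197, 201, 198, 199, 198, 200, 202]
182 [200, 202, 199, 198, 202, 198, 198, 199, 199, 194, 199, 200]
183 [198, 196, 197, 200, 198, 199, 197, 198, 197, 198, 201, 202]
184 [198, 198, 196, 193, 196, 195, 195, 199, 199, 195, 199, 201]
185 [199, 197, 200, 196, 195, 194, 198, 198, 199, 198, 201, 199]
186 [201, 198, 197, 196, 195, 196, 197, 197, 197, 197, 199, 197]
187 [194, 198, 196, 193, 191, 197, 198, 195, 196, 196, 197, 197]
-11 -14.5 [295.14135661 180.0226395 ]
-11 14.5 [296.92572049 186.25191705]
11 -14.5 [288.24638706 181.09033367]
11 14.5 [289.9350956  187.35076486]
```

View pics/s3.png

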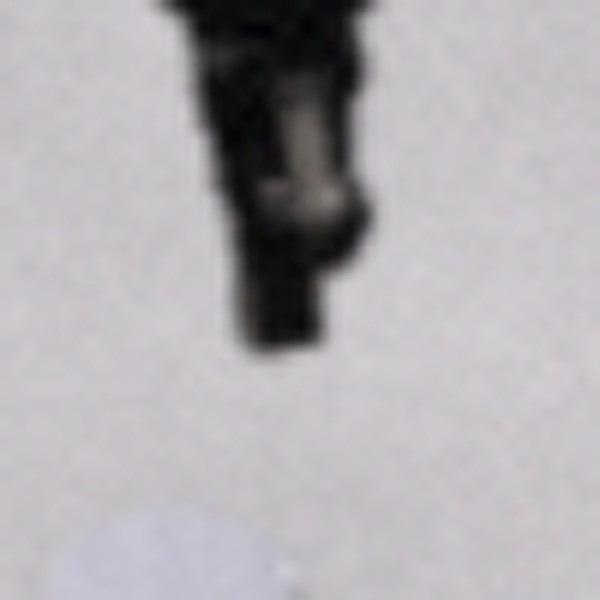

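The side camera puts the tip well above where TCP − 22 mm would be, about 6 rows. I'll check with the wrist camera's depth, measuring the table and the tips in the same frame.

```bash
python3 - <<'E'
from h import *
i=bot.camera_info('wrist');p0=np.array(bot.read_state()['tool_pos'])
p,d=bot.read_camera('wrist');cv2.imwrite('pics/w2.png',p);np.save('w2.npy',d)
s=bot.read_state();print(p0,s['tool_pos'],s['time'])
R=cv2.Rodrigues(np.array(s['tcp_rot']))[0]
T=np.array(i['extrinsics']);print('cam in tool',(R.T@(T[:3,3]-p0)).round(4),(R.T@T[:3,:3]).round(3).tolist())
for u,v in[(100,150),(560,150),(320,60),(500,60)]:print('pt',u,v,w('wrist',u,v,d[v,u]).round(3))
for v in range(228,262,3):print(v,[tuple((1000*(R.T@(w('wrist',u,v,d[v,u])-p0))).round(0).astype(int).tolist()) for u in range(300,341,8)])
E
```

```text
[0.52816528 0.08571961 0.30599122] [0.52815759 0.08569979 0.30599421] 2.85
cam in tool [-0.1458 -0.0004 -0.0671] [[0.001, -0.268, 0.963], [1.0, -0.001, -0.002], [0.001, 0.963, 0.268]]
pt 100 150 [ 0.44   0.39  -0.001]
pt 560 150 [ 0.661 -0.232 -0.002]
pt 320 60 [0.658 0.132 0.001]
pt 500 60 [ 0.739 -0.095 -0.001]
228 [(304, -31, 106), (266, -17, 91), (262, -6, 90), (280, 6, 97), (305, 18, 106), (305, 31, 106)]
231 [(304, -31, 111), (255, -16, 91), (252, -5, 90), (267, 6, 96), (305, 18, 111), (305, 31, 111)]
234 [(270, -28, 102), (245, -16, 92), (244, -5, 91), (254, 5, 95), (306, 18, 116), (305, 31, 116)]
237 [(258, -28, 101), (-10, -6, -11), (-10, -2, -11), (-9, 2, -10), (-10, 5, -10), (305, 31, 121)]
240 [(247, -27, 101), (-13, -6, -10), (-14, -2, -11), (-14, 2, -11), (-13, 5, -10), (305, 31, 126)]
243 [(243, -27, 104), (-17, -6, -11), (-15, -2, -10), (-17, 1, -10), (-17, 5, -11), (304, 31, 130)]
246 [(-10, -10, -6), (-19, -6, -10), (-19, -2, -10), (-20, 1, -10), (-20, 5, -10), (-12, 9, -7)]
249 [(-14, -9, -6), (-23, -5, -10), (-23, -2, -10), (-24, 1, -11), (-21, 5, -10), (-14, 9, -6)]
252 [(-17, -9, -6), (-25, -5, -10), (-26, -2, -11), (-26, 1, -11), (-25, 5, -10), (-18, 9, -6)]
255 [(-20, -9, -6), (-29, -5, -10), (-28, -2, -10), (-29, 1, -10), (-29, 5, -10), (-20, 8, -6)]
258 [(-23, -9, -6), (-30, -5, -10), (-32, -2, -11), (-32, 1, -10), (-32, 4, -10), (-23, 8, -6)]
261 [(-26, -9, -6), (-34, -5, -11), (-34, -2, -10), (-34, 1, -10), (-34, 4, -10), (-26, 8, -6)]
```

View pics/w2.png

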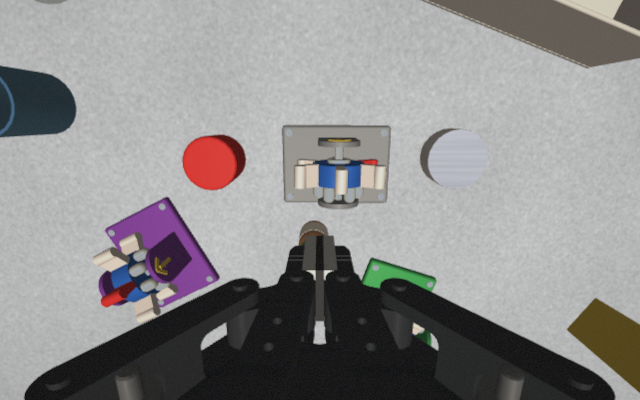

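Both cameras agree. The real fingertip lies about 7 mm behind the reported TCP, not 22 mm ahead of it, so tip z ≈ TCP z + 7 mm. From now on I'll go by the cameras. The wrist view (settled) shows the plate corners at (283,126), (390,127), (388,203) and (283,202).

```bash
sed -i 's/-22,1/+7,1/; s/(tipz+22)/(tipz-7)/' h.py; python3 - <<'E'
from h import *
C=np.array([wz('wrist',u,v,.014) for u,v in[(283,126),(390,127),(388,203),(283,202)]]);print(C.round(4),C.mean(0))
for k in range(4):e=C[(k+1)%4]-C[k];print(np.linalg.norm(e),np.arctan2(e[1],e[0]))
d=np.load('w2.npy')
print('toplobe',wz('wrist',341.5,181,.134),w('wrist',341.5,181,d[181,341]))
need(0,26,150)
E
```

```text
[[ 0.5609  0.1513  0.014 ]
 [ 0.6083  0.0133  0.014 ]
 [ 0.5081 -0.0254  0.014 ]
 [ 0.4587  0.1184  0.014 ]] [0.53400575 0.06440128 0.014     ]
0.14583481804871193 -1.2398576716223217
0.10740710646733101 -2.772684391548781
0.15201653421816472 1.901675746725688
0.10734131897143862 0.3113318065954114
toplobe [0.53582399 0.06522548 0.134     ] [0.53567994 0.06511043 0.13312752]
t 2.85 cx,cy mm [ 2.6 20.5] tip z 313.0 F [ 0.3 -0.6  0.5] 
R [[0.019, 0.334, -0.942], [0.008, -0.942, -0.334], [-1.0, -0.001, -0.02]] q [ 0.11 -0.06  1.81  0.01  1.37  1.34]
shift cm [16.29 -0.53  0.58] turn [ 0.005 -0.02   0.001]
```

>>> arm_command --series '[[[0,-0.02,0,4,-0.5,0.6,0],[0,0,0,4,0,0,0],[0,0,0,4,0,0,0],[0,0,0,0,0,0,0],[0,0,0,0,0,0,0]]]'

```text
time: 3.35
tool_pos: [0.5318, 0.0882, 0.1981]
tcp_rot: [2.064, 0.347, -2.012]
wrist_force: [0.5, -0.3, 1.0]
width: 0.0
```

```bash
python3 - <<'E'
from h import *
need(0,26,111)
p,d=bot.read_camera('side');cv2.imwrite('pics/s4.png',cv2.resize(p[150:260,250:360],None,fx=5.4,fy=5.4,interpolation=cv2.INTER_CUBIC))
need(0,26,111)
E
```

```text
t 3.35 cx,cy mm [ 6.8 21.6] tip z 205.1 F [ 0.5 -0.3  1. ] 
R [[0.025, 0.331, -0.943], [0.004, -0.944, -0.331], [-1.0, 0.004, -0.025]] q [0.12 0.01 1.95 0.   1.16 1.35]
shift cm [ 9.39 -0.48  0.91] turn [ 0.002 -0.025 -0.004]
t 3.4 cx,cy mm [ 6.5 21.7] tip z 205.0 F [-0.4  0.7  0.1] 
R [[0.024, 0.331, -0.943], [0.004, -0.944, -0.331], [-1.0, 0.004, -0.024]] q [0.12 0.01 1.95 0.   1.16 1.35]
shift cm [ 9.38 -0.47  0.88] turn [ 0.002 -0.024 -0.004]
```

View pics/s4.png

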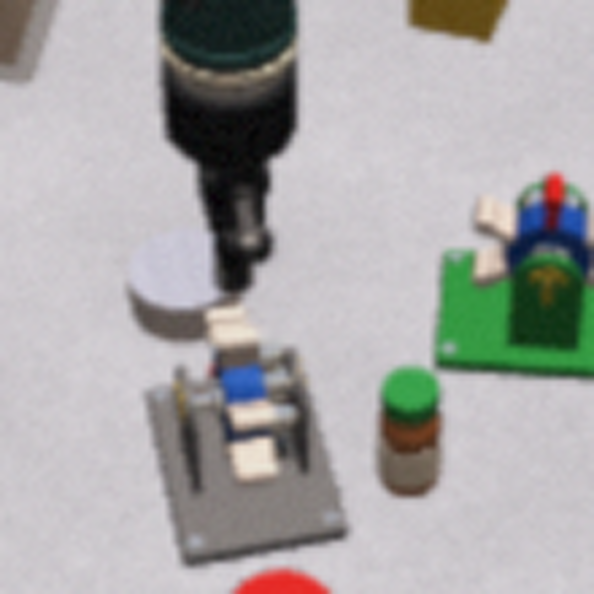

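>>> arm_command --series '[[[0,-0.03,0,3,-0.5,1.0,0],[0,0,0,3,0,0,0],[0,0,0,0,0,0,0],[0,0,0,0,0,0,0]]]'

```text
time: 3.8
tool_pos: [0.5273, 0.0902, 0.1453]
tcp_rot: [2.045, 0.339, -2.027]
wrist_force: [-0.6, 0.7, -0.4]
width: -0.0
```

```bash
python3 - <<'E'
from h import *
P,R=rel()
p,d=bot.read_camera('side');cv2.imwrite('pics/s5.png',cv2.resize(p[160:250,255:345],None,fx=6.6,fy=6.6,interpolation=cv2.INTER_CUBIC))
for x in(-12,-7,0,10):print(x,px('side',P+R@np.array([x,-8,0])/1000))
need(0,26,111)
E
```

```text
t 3.8 cx,cy mm [ 3.2 25.1] tip z 152.3 F [-0.6  0.7 -0.4] 
R [[0.009, 0.33, -0.944], [-0.005, -0.944, -0.33], [-1.0, 0.008, -0.007]] q [ 0.13  0.06  2.   -0.01  1.08  1.36]
-12 [294.60217904 214.13815168]
-7 [294.64254763 215.15277165]
0 [294.69872447 216.56471467]
10 [294.77829818 218.56471215]
t 3.85 cx,cy mm [ 3.  25.1] tip z 152.2 F [-0.2  0.  -0.7] 
R [[0.009, 0.33, -0.944], [-0.005, -0.944, -0.33], [-1.0, 0.008, -0.007]] q [ 0.13  0.06  2.   -0.01  1.08  1.36]
shift cm [ 4.11 -0.12  0.33] turn [ 0.001 -0.007 -0.008]
```

View pics/s5.png

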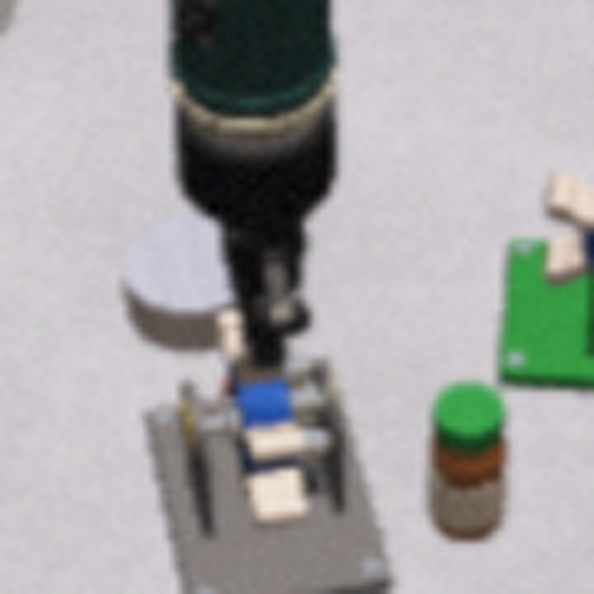

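The tip shows at crop row ~368 (full row 215.3), matching the −7 mm model. It is just left of the top lobe, over the gap. Next I'll lower to about 111 mm.

>>> arm_command --series '[[[0,0,-0.01,2.4,-0.15,0.3,0],[0,0,0,1.5,0,0,0],[0,0,0,0,0,0,0],[0,0,0,0,0,0,0]]]'

```text
time: 4.25
tool_pos: [0.5288, 0.0913, 0.1116]
tcp_rot: [2.057, 0.35, -2.023]
wrist_force: [0.3, 0.8, 0.8]
width: 0.003
```

```bash
python3 - <<'E'
from h import *
P,R=rel()
p,d=bot.read_camera('wrist');cv2.imwrite('pics/w3.png',p)
need(0,-30,111)
E
```

```text
t 4.25 cx,cy mm [ 5.  25.5] tip z 118.6 F [0.3 0.8 0.8] 
R [[0.016, 0.33, -0.944], [0.006, -0.944, -0.33], [-1.0, -0.0, -0.017]] q [0.12 0.1  2.03 0.   1.   1.35]
t 4.3 cx,cy mm [ 5.1 25.5] tip z 118.6 F [-0.9  0.5  0.1] 
R [[0.016, 0.33, -0.944], [0.006, -0.944, -0.33], [-1.0, -0.0, -0.017]] q [0.12 0.1  2.03 0.   1.   1.35]
shift cm [0.75 5.55 0.53] turn [ 0.001 -0.017  0.   ]
```

View pics/w3.png

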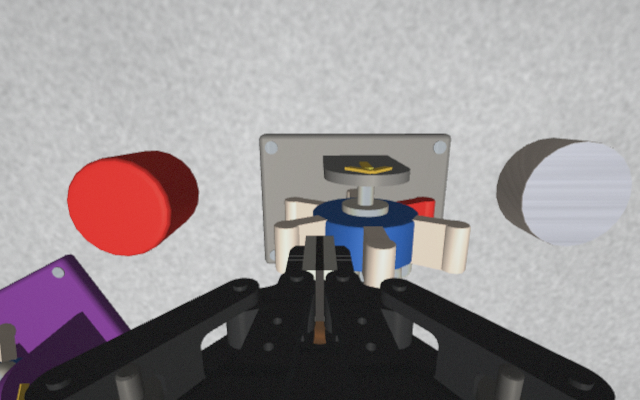

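The wrist view shows the tip at (319,238), left of the white top lobe (380,245). The red lobe is low on the right at (428,205), confirming 4 clicks. I'll lower the last 7 mm and make the first gentle push.

>>> arm_command --series '[[[0,-0.015,0,0.9,0,0.3,0],[0,0,0,0,0,0,0],[0,0,0,0,0.6,0,0],[0,0,0,0,0.6,0,0],[0,0,0,0,0.6,0,0],[0,0,0,0,0.6,0,0],[0,0,0,0,0.6,0,0]]]'

```text
time: 5.0
tool_pos: [0.5376, 0.0611, 0.104]
tcp_rot: [2.042, 0.349, -2.036]
wrist_force: [-0.8, 0.5, 0.4]
width: 0.001
```

```bash
python3 - <<'E'
from h import *
need(0,-24,111)
E
```

```text
t 5.0 cx,cy mm [ 3.4 -5.8] tip z 111.0 F [-0.8  0.5  0.4] 
R [[0.003, 0.331, -0.944], [0.002, -0.944, -0.331], [-1.0, -0.001, -0.003]] q [0.07 0.12 2.01 0.   1.   1.3 ]
shift cm [-0.    1.82  0.34] turn [ 0.001 -0.003  0.001]
```

>>> arm_command --series '[[[0,0,0,0,0.6,0.1,0],[0,0,0,0,0.6,0.1,0],[0,0,0,0,0.6,0.1,0],[0,0,0,0,0,0,0],[0,0,0,0,0,0,0]]]'

```text
time: 5.5
tool_pos: [0.5424, 0.039, 0.1046]
tcp_rot: [2.044, 0.345, -2.034]
wrist_force: [0.4, -0.2, 0.2]
width: -0.004
```

```bash
python3 - <<'E'
from h import *
need(0,-24,111)
p,d=bot.read_camera('wrist');cv2.imwrite('pics/w4.png',p)
E
```

```text
t 5.5 cx,cy mm [  0.6 -28.3] tip z 111.6 F [ 0.4 -0.2  0.2] 
R [[0.005, 0.329, -0.944], [0.0, -0.944, -0.329], [-1.0, 0.001, -0.005]] q [0.03 0.12 2.01 0.   1.   1.26]
shift cm [ 0.06 -0.43  0.06] turn [-0.    -0.005 -0.001]
```

View pics/w4.png

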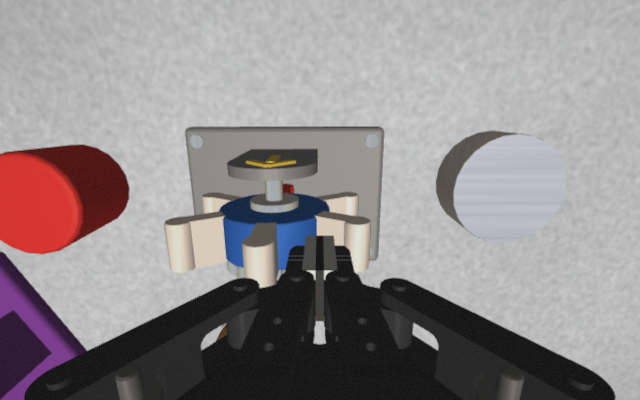

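The first click is done: the wheel is at rest with a white lobe on top at (260,245), and red is now at the bottom (289,188). Three more to go. I'll lift, go back and check.

>>> arm_command --series '[[[0,0,0,-2.2,0,0,0],[0,0,0,-2.2,0,0,0],[0,0,0,0,0,0,0],[0,0,0,0,-2.5,0,0],[0,0,0,0,-2.5,0,0],[0,0,0,0,0,0,0],[0,0,0,0,0,0,0]]]'

```text
time: 6.25
tool_pos: [0.5236, 0.0882, 0.1464]
tcp_rot: [2.041, 0.346, -2.037]
wrist_force: [0.9, 0.1, -1.4]
width: -0.0
```

```bash
python3 - <<'E'
from h import *
need(0,25,111)
E
```

```text
t 6.25 cx,cy mm [-0.9 24.4] tip z 153.4 F [ 0.9  0.1 -1.4] 
R [[0.002, 0.33, -0.944], [0.0, -0.944, -0.33], [-1.0, 0.001, -0.002]] q [ 0.12  0.06  2.   -0.    1.08  1.35]
shift cm [ 4.24 -0.06 -0.09] turn [ 0.001 -0.002 -0.001]
```

>>> arm_command --series '[[[0,0,0,2.3,-0.1,0,0],[0,0,0,2.0,0,0,0],[0,0,0,0,0,0,0],[0,0,0,0,0,0,0]]]'

```text
time: 6.65
tool_pos: [0.524, 0.0873, 0.1014]
tcp_rot: [2.04, 0.345, -2.036]
wrist_force: [0.7, -0.5, -0.6]
width: 0.001
```

```bash
python3 - <<'E'
from h import *
need(0,-26,111)
E
```

```text
t 6.65 cx,cy mm [-0.8 23.3] tip z 108.4 F [ 0.7 -0.5 -0.6] 
R [[0.002, 0.33, -0.944], [-0.001, -0.944, -0.33], [-1.0, 0.002, -0.002]] q [ 0.12  0.11  2.04 -0.    1.    1.35]
shift cm [-0.25  4.94 -0.08] turn [ 0.001 -0.002 -0.002]
```

>>> arm_command --series '[[[0,0,0,-0.3,0.4,0,0],[0,0,0,0,0.6,0,0],[0,0,0,0,0.6,0,0],[0,0,0,0,0.6,0,0],[0,0,0,0,0.6,0,0],[0,0,0,0,0.6,0,0],[0,0,0,0,0.6,0,0],[0,0,0,0,0.6,0,0],[0,0,0,0,0,0,0],[0,0,0,0,0,0,0]]]'

```text
time: 7.65
tool_pos: [0.5435, 0.0383, 0.1084]
tcp_rot: [2.047, 0.342, -2.031]
wrist_force: [-0.1, -1.4, 0.1]
width: -0.0
```

```bash
python3 - <<'E'
from h import *
need(0,-26,111)
p,d=bot.read_camera('wrist');cv2.imwrite('pics/w5.png',p)
E
```

```text
t 7.65 cx,cy mm [  1.4 -29.3] tip z 115.4 F [-0.1 -1.4  0.1] 
R [[0.008, 0.329, -0.944], [-0.001, -0.944, -0.329], [-1.0, 0.004, -0.007]] q [ 0.03  0.12  2.01 -0.    1.01  1.26]
shift cm [ 0.44 -0.34  0.14] turn [-0.001 -0.007 -0.004]
```

View pics/w5.png

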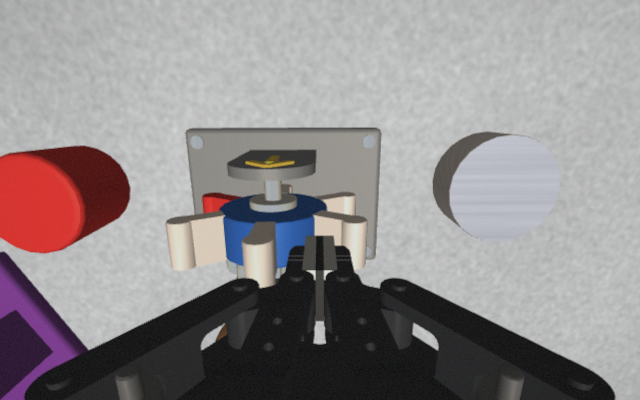

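The second click is done: red is now low on the left at (215,203), 2 clicks short. The plate hasn't moved. I'll repeat the same motion.

>>> arm_command --series '[[[0,0,0,-2.0,0,0,0],[0,0,0,-2.0,0,0,0],[0,0,0,0,0,0,0],[0,0,0,0,-2.5,0,0],[0,0,0,0,-2.6,0,0],[0,0,0,0,0,0,0],[0,0,0,0,0,0,0]]]'

```text
time: 8.4
tool_pos: [0.5241, 0.0885, 0.1458]
tcp_rot: [2.043, 0.343, -2.034]
wrist_force: [-0.2, -0.6, -0.3]
width: -0.0
```

```bash
python3 - <<'E'
from h import *
need(0,25,111)
E
```

```text
t 8.4 cx,cy mm [-0.3 24.4] tip z 152.8 F [-0.2 -0.6 -0.3] 
R [[0.005, 0.33, -0.944], [-0.002, -0.944, -0.33], [-1.0, 0.003, -0.004]] q [ 0.12  0.06  2.   -0.    1.08  1.36]
shift cm [ 4.18 -0.07 -0.02] turn [ 0.    -0.004 -0.003]
```

>>> arm_command --series '[[[0,0,0,2.1,-0.1,0,0],[0,0,0,1.9,0,0,0],[0,0,0,0,0,0,0],[0,0,0,0,0,0,0]]]'

```text
time: 8.8
tool_pos: [0.5248, 0.0874, 0.104]
tcp_rot: [2.042, 0.342, -2.033]
wrist_force: [0.2, 0.2, 0.6]
width: 0.001
```

```bash
python3 - <<'E'
from h import *
need(0,-26,111)
E
```

```text
t 8.8 cx,cy mm [-0.1 23.2] tip z 111.0 F [0.2 0.2 0.6] 
R [[0.005, 0.33, -0.944], [-0.003, -0.944, -0.33], [-1.0, 0.004, -0.004]] q [ 0.12  0.1   2.03 -0.    1.    1.36]
shift cm [ 0.02  4.92 -0.01] turn [-0.    -0.004 -0.004]
```

>>> arm_command --series '[[[0,0,0,0,0.4,0,0],[0,0,0,0,0.6,0,0],[0,0,0,0,0.6,0,0],[0,0,0,0,0.6,0,0],[0,0,0,0,0.6,0,0],[0,0,0,0,0.6,0,0],[0,0,0,0,0.6,0,0],[0,0,0,0,0.5,0,0],[0,0,0,0,0,0,0],[0,0,0,0,0,0,0]]]'

```text
time: 9.8
tool_pos: [0.5437, 0.0393, 0.1076]
tcp_rot: [2.048, 0.338, -2.028]
wrist_force: [-0.5, -0.2, 0.5]
width: 0.002
```

```bash
python3 - <<'E'
from h import *
need(0,-26,111)
p,d=bot.read_camera('wrist');cv2.imwrite('pics/w6.png',p)
E
```

```text
t 9.8 cx,cy mm [  1.9 -28.5] tip z 114.6 F [-0.5 -0.2  0.5] 
R [[0.01, 0.328, -0.945], [-0.003, -0.945, -0.328], [-1.0, 0.006, -0.009]] q [ 0.03  0.12  2.01 -0.    1.    1.27]
shift cm [ 0.36 -0.25  0.19] turn [-0.002 -0.009 -0.007]
```

View pics/w6.png

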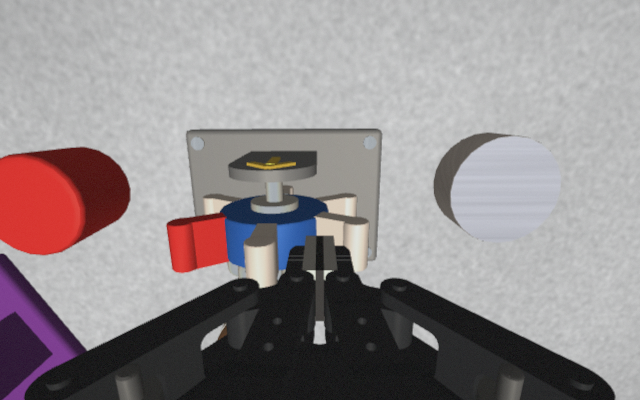

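The third click is done: red is now upper-left at (182,245), with one click left.

>>> arm_command --series '[[[0,0,0,-2.0,0,0,0],[0,0,0,-2.0,0,0,0],[0,0,0,0,0,0,0],[0,0,0,0,-2.5,0,0],[0,0,0,0,-2.6,0,0],[0,0,0,0,0,0,0],[0,0,0,0,0,0,0]]]'

```text
time: 10.55
tool_pos: [0.5244, 0.0896, 0.1451]
tcp_rot: [2.045, 0.34, -2.031]
wrist_force: [-0.3, 0.3, -0.1]
width: -0.0
```

```bash
python3 - <<'E'
from h import *
need(0,25,111)
E
```

```text
t 10.55 cx,cy mm [ 0.3 25.4] tip z 152.1 F [-0.3  0.3 -0.1] 
R [[0.008, 0.329, -0.944], [-0.004, -0.944, -0.329], [-1.0, 0.006, -0.006]] q [ 0.13  0.06  2.   -0.01  1.08  1.36]
shift cm [4.11 0.02 0.05] turn [-0.001 -0.006 -0.006]
```

>>> arm_command --series '[[[0,0,0,2.1,0,0,0],[0,0,0,1.8,0,0,0],[0,0,0,0,0,0,0],[0,0,0,0,0,0,0]]]'

```text
time: 10.95
tool_pos: [0.5254, 0.0875, 0.1042]
tcp_rot: [2.044, 0.339, -2.03]
wrist_force: [0.5, 0.9, -0.3]
width: 0.0
```

```bash
python3 - <<'E'
from h import *
need(0,-26,111)
E
```

```text
t 10.95 cx,cy mm [ 0.6 23.1] tip z 111.2 F [ 0.5  0.9 -0.3] 
R [[0.008, 0.329, -0.944], [-0.005, -0.944, -0.329], [-1.0, 0.007, -0.006]] q [ 0.12  0.1   2.03 -0.01  1.    1.36]
shift cm [0.06 4.91 0.05] turn [-0.001 -0.006 -0.007]
```

>>> arm_command --series '[[[0,0,0,0,0.4,0,0],[0,0,0,0,0.6,0,0],[0,0,0,0,0.6,0,0],[0,0,0,0,0.6,0,0],[0,0,0,0,0.6,0,0],[0,0,0,0,0.6,0,0],[0,0,0,0,0.6,0,0],[0,0,0,0,0.5,0,0],[0,0,0,0,0,0,0],[0,0,0,0,0,0,0]]]'

```text
time: 11.95
tool_pos: [0.5442, 0.0394, 0.1079]
tcp_rot: [2.05, 0.335, -2.025]
wrist_force: [-0.0, 0.1, -0.3]
width: 0.001
```

```bash
python3 - <<'E'
from h import *
need(0,-26,111)
p,d=bot.read_camera('wrist');cv2.imwrite('pics/w7.png',p)
E
```

```text
t 11.95 cx,cy mm [  2.5 -28.5] tip z 114.9 F [-0.   0.1 -0.3] 
R [[0.013, 0.327, -0.945], [-0.005, -0.945, -0.327], [-1.0, 0.009, -0.011]] q [ 0.03  0.12  2.01 -0.01  1.    1.27]
shift cm [ 0.38 -0.25  0.25] turn [-0.003 -0.011 -0.009]
```

View pics/w7.png

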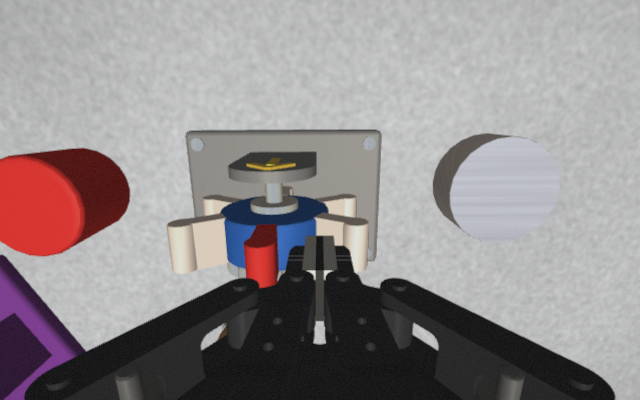

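Red is on top at (261,250). I'll lift straight up and back well clear, then check.

>>> arm_command --series '[[[0,0,0,-2,0,0,0],[0,0,0,-2.5,0,0,0],[0,0,0,-4,0,0,0],[0,0,0,-5,0,0,0],[0,0,0,-5,0,0,0],[0,0,0,-3,3,3,0],[0,0,0,0,3.3,3,0],[0,0,0,0,3.3,3,0],[0,0,0,0,0,0,0],[0,0,0,0,0,0,0]]]'

```text
time: 13.0
tool_pos: [0.4864, -0.0786, 0.3303]
tcp_rot: [2.044, 0.34, -2.022]
wrist_force: [-0.5, 0.0, -0.5]
width: 0.001
```

```bash
python3 - <<'E'
from h import *
rel()
p,_=bot.read_camera('side');cv2.imwrite('pics/s9.png',cv2.resize(p[170:290,240:390],None,fx=5,fy=5,interpolation=cv2.INTER_CUBIC))
p,_=bot.read_camera('top');cv2.imwrite('pics/t9.png',cv2.resize(p[160:235,240:365],None,fx=6,fy=6,interpolation=cv2.INTER_CUBIC))
p,_=bot.read_camera('wrist');cv2.imwrite('pics/w9.png',p)
E
```

```text
t 13.0 cx,cy mm [ -91.  -120.8] tip z 337.3 F [-0.5  0.  -0.5] 
R [[0.012, 0.334, -0.943], [-0.008, -0.943, -0.334], [-1.0, 0.011, -0.009]] q [-0.21 -0.14  1.85 -0.    1.42  1.02]
```

View pics/s9.png

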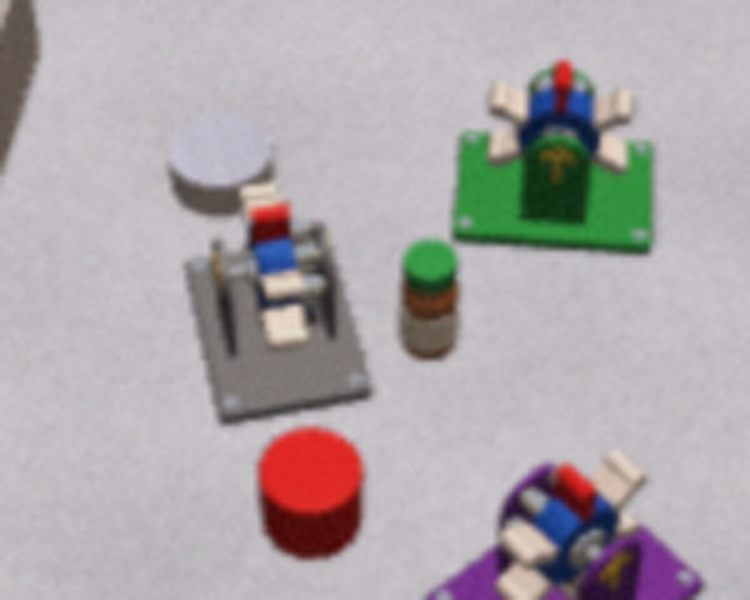

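View pics/t9.png

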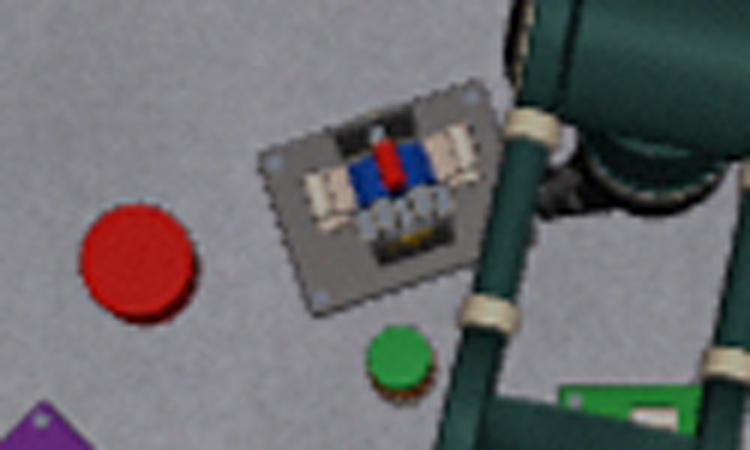

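View pics/w9.png

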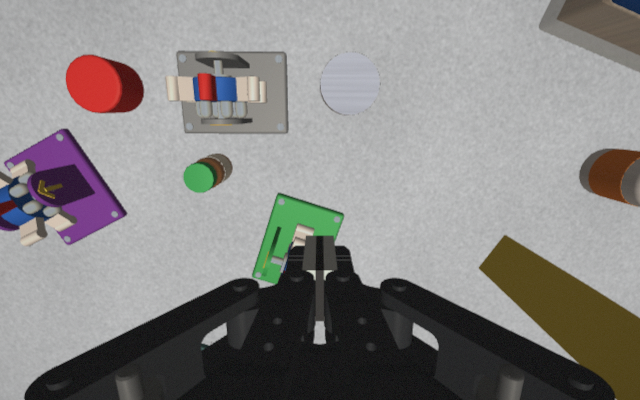

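The red lobe is on top (top crop at (388,163), the same place the white lobe stood at rest). The visible plate corners, candle and jar are at the same pixels as at the start, and the tin still stands. The arm is clear, so I'm handing in.

```bash
python3 -c "
from workcell import bot
print(bot.finish_job())"
```

```text
the job is handed in; nothing more can be done
None
```

The grey counter's red lobe now stands at the very top. I flicked the wheel four clicks to the robot's right with the shut fingertip, one push per click, and handed in at about 13 s of the 58 s allowed.

- **Wheel:** a wrist picture after each push showed exactly one click. In the last top and side views the red lobe sits where the white top lobe rested at the start, so it did not run past.
- **Surroundings:** the plate's visible corners, the candle and the spice jar were at the same pixels as in the first top picture. The arm hid part of the counter's right side and the tin in the final top view. The side and wrist views show the tin standing where it was. I did not check the objects farther away closely, and the arm never went down near them.
- **Force:** the wrist readings I took between moves stayed around 1 N, no more than noise. I did not record the peak during a push.
- **Disagreement:** the stated fingertip position (22 mm ahead of the TCP) did not match the pictures. The side and wrist cameras both put the real tip about 7 mm behind the reported TCP. I used the camera figure for the heights, and the pushes worked as planned.

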